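Index the swivel work arm to its next notch

ROBOT

A 6-joint arm with a two-finger parallel gripper is mounted at the origin on a cart in front of the work surface, level with it; the furniture and walls round the work are solid. World frame = base frame: x ahead of the robot, y to its left, z up, the work surface at z = 0. Lengths are in m, angles in rad, forces in N, time in s.
With the tool pointing down it reaches from about 0.35 to 0.975 m from the base axis. Payload 4.9 kg.
Tool frame: the origin (TCP) lies at the very end of the fingers, on their centre line; the grasp point (between the pads) lies 19 mm behind it; z points along the fingers, y is the line along which they close (so a half turn about z gives the same grasp; the last joint's range is limited). The gripper opens to 85 mm and grips with 20 to 120 N. Pads are 22 mm wide; open, the fingers measure 114 mm over their backs; the gripper's body (76 mm by 85 mm) begins 54 mm behind the grasp point. The pads swing forward as they close: fully open they stand 13 mm farther back than shut.
Start: joints at [1.22, 0.053, 1.613, -0, 1.476, -0.119], TCP at [0.144, 0.608, 0.231] pointing down, gripper open.
Joint ranges: [-3.01, 3.01], [-1.01, 2.22], [0.06, 2.58], [-1.02, 4.17], [0.09, 2.62], [-3.14, 3.14]. Speed limits (rad/s): [2.57, 2.57, 3.14, 3.14, 3.14, 3.14].

INTERFACE

Orientations are given as a rotation vector (axis times angle).
In Python, from station import get_obs, get_image, finish_job gives the robot as it stands. The module is installed in compiled form; this text tells all that it offers.
- The arm moves only by the tool carry_out, never from a script. Its argument "rows" is a list of rows, each a list of 7 numbers: the turn, a rotation vector about the tool's x, y, z as a fraction of full scale, then the shift along the tool's x, y, z as a fraction of full scale, then the closure, from -1 (fully open) to 1 (shut). A call has 1 to 5 rows; each row is the pose to reach, as a shift and turn from the pose commanded when the call began, along the tool's axes at that moment, turning the shorter way round; what a row does not reach only later rows make up. Full scale, the value 1, is 300 mm for a shift and pi rad for a turn. A row lasts 1/10 s, in which the tool goes at most 50 mm and 8.59 degrees, less where a joint would pass 70% of its speed; a pose out of reach is approached as far as the arm can. A call with a number of a shift or a turn outside -1 to 1 is refused whole. A call with a gripper value outside its range is refused whole. The fingers move at their own pace and stop on an object; "force" is the grip in N (left out, the last holds). Time passes only in rows, so rows that repeat a pose let the fingers close. It gives the time, the measured TCP pose, the force, the opening and the grip force at its end, in the units of the state.
- get_obs(): the state, without advancing time (a new reading comes with each control period).
- get_image(name): name is "side" or "top"; returns a dict with "img" (400x640x3 uint8, blue, green, red), "mtx" (3x3 intrinsics, pixels), "R" (3x3) and "t" (3): a world point X has camera coordinates R X + t. Camera axes: x right, y down, z forward; pixel columns grow to the right and rows downward; lengths in m; the calibration is good to about 2 mm. A picture is of the moment at which its call begins. There is no depth.
- finish_job(): hands the job in; it is judged then, once.
The state is a dict: "t": time; "q": joint angles; "dq": joint speeds; "effort": joint torques, N m; "tool_pos": TCP position; "tool_rot": TCP orientation; "contact_force": force on the tool from outside, world axes, zero at the start; "wrist_torque": the same for the moment, N m; "opening": finger opening in m; "grip_force": force on a finger pad.
Only numpy, scipy, OpenCV 4.12 (cv2) and the standard library are available. Lean on these libraries where they do the work, as an engineer would, in place of code of your own. Each camera call takes 0.05 s, during which the arm holds its last target. There are 200 camera calls.

TASK

Bring the movement holder round to the oiling position: pull the spring index ring up until its tooth is clear of the notch, swing the arm counter-clockwise (seen from above) to the next notch, and let the tooth spring fully home there, then let go of the ring. The next notch is on an adjustable segment, so feel for it with a light hand and never force the tooth, neither down on the land nor sideways in a notch. Leave the oil stand, the tin and the loupe where they are.

Things in the scene. Friction and masses are not known exactly. Their poses are not given: they have to be found in the camera images.
- finger_bar (a point): Grip point of the spring index ring, on the arm's vertical turning axis, about 71 mm up, ring down. An upright bar on a knurled ring (36 mm across, its top 22 mm below this point): bar 46 mm long along this point's x, 14 mm wide along y, top 14 mm above this point, foot at the ring. x points along the arm to the holder, z up; it rises and turns with the ring. Pull up by the bar, which also turns the arm.
- index_ring (a joint): Lift of the index ring in m: 0 fully down (tooth home), 0.013 fully up. A spring presses it down with 6 N at 0 and 10 N at full lift. The tooth reaches 7 mm into a notch: under 0.007 it is locked, about 0.007 when it rides on top of the smooth land between the notches; in a notch it springs to 0. The tooth can be let ride on the land under its spring while the arm is turned. Ring about 0.14 kg.
- swivel_arm (a joint): Turn of the arm about its vertical axis through finger_bar, in rad: 0 at the start (tooth in the first notch), growing counter-clockwise seen from above, stops at -0.12 and 1.38. The next notch lies somewhere from 0.72 to 1.15; where exactly is not told. Notches 11 mm wide, tooth 8 mm with foot edges rounded 1.5 mm, so it drops in only within about 0.05 rad of the notch. Light friction; arm stays where it is left.
- lock_tooth: Upright steel tooth on a bracket of the index ring, 8 mm wide, 16 mm radially; 30 N on it is too much. Origin at the middle of its lower end, 55.5 mm out from the turning axis, on the side away from the arm, 19 mm above the bench when home. Land tops are 26 mm up: an inner crown (first notch) on a round grey foot of 140 mm, and outside it the adjustable segment (next notch).
- oil_stand: Black oil stand with four coloured caps, 34x98x25 mm, loose, near where the arm swings to. Origin at the centre of its underside. Leave it alone.
- rim_tin: Round pale tin with a black rim, 61 mm across, 28 mm high, loose, beside the fixture. Origin at the centre of its underside. Leave it alone.
- loupe: Black eye loupe, 38 mm across, 30 mm high, loose, beside the fixture. Origin at the centre of its underside. Leave it alone.
Not all that is in view belongs to the job. There is more than one size of the part that bears finger_bar; the job needs the larger.

How it is judged:
By the outcome, as a careful person would: the job done as asked, in the order asked, and still so for the second after the job is handed in, with the robot touching nothing.
It also fails if it takes over 48 s, if anything falls off the work surface, if the arm or the gripper's body presses on something with over 40 N, if the wrist force passes 120 N, or if a joint passes its speed limit or range.

## Working session

There is one attempt and no reset: what is moved stays moved. The work goes in short steps, Python scripts to look and compute and a tool call to move; the robot and the scene stay as the last step left them, time stands still between calls to the robot, and variables do not carry over. Pictures are saved under pics/ and viewed, at most 10 in all, crops included, and the job is handed in when it is done.

Besides the shell and the picture viewer there is one more tool, called as a command line: name --pt "numbers of a row" for each row, then --argument value for the rest. carry_out: Moves the arm, as the interface text tells. Shift numbers are shares of 300 mm and turn numbers shares of pi rad, none past 1 either way. Its arguments: {"type":"object","properties":{"rows":{"type":"array"},"force":{"type":"number"}},"required":["rows"]}

```bash
mkdir -p pics
python3 - <<'E'
from station import *
import cv2,numpy as np
o=get_obs()
for k in o: print(k,np.round(o[k],4))
for n in("side","top"):
    d=get_image(n);cv2.imwrite(f"pics/{n}0.png",d["img"]);print(n,d["mtx"].tolist(),np.round(d["R"],4).tolist(),np.round(d["t"],4))
E
```

```text
t 0.0
q [ 1.22    0.0533  1.6143  0.      1.476  -0.119 ]
dq [-0.0003  0.0003 -0.0013  0.0003  0.0011 -0.0002]
effort [ 0.00000e+00 -3.93671e+01 -3.70180e+01 -2.00000e-04  6.80000e-03
  0.00000e+00]
tool_pos [0.1433 0.6077 0.2301]
tool_rot [-3.633e-01 -3.120e+00  3.100e-03]
contact_force [ 0.1921 -0.663   0.1735]
wrist_torque [-0.0126  0.0928 -0.002 ]
grip_force 0.0
opening 0.0854
side [[519.1917820983655, 0.0, 323.6970494918209], [0.0, 519.1917820983655, 199.99112591472706], [0.0, 0.0, 1.0]] [[0.9618, -0.2737, -0.0068], [-0.1279, -0.427, -0.8952], [0.2421, 0.8618, -0.4457]] [-0.5151  0.1129  1.0879]
top [[467.54667553469176, 0.0, 316.7680446179662], [0.0, 467.54667553469176, 190.01559748943572], [0.0, 0.0, 1.0]] [[0.0207, -0.9994, -0.0259], [-0.9995, -0.0201, -0.0261], [0.0256, 0.0264, -0.9993]] [-0.0652  0.4932  1.0997]
```

View pics/top0.png

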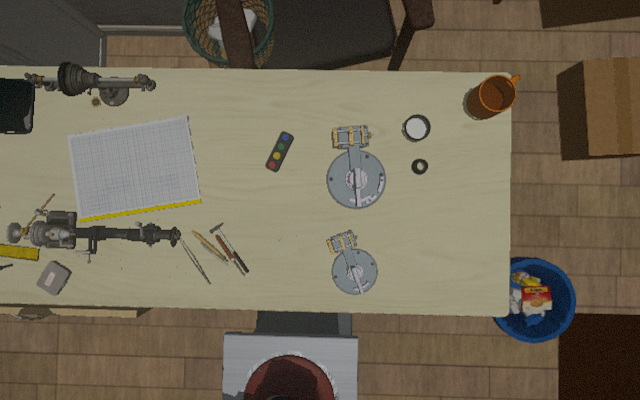

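View pics/side0.png

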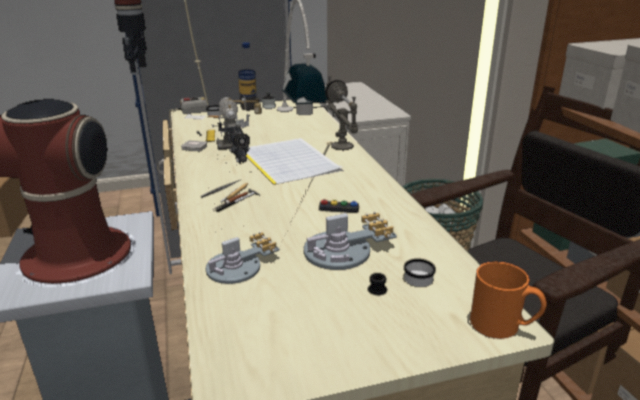

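The top view shows two fixtures, and the larger foot is at about (356,180). Its arm points up in the image (+x) to the holder at (350,137). The oil stand is at (279,151), the tin at (416,128) and the loupe at (419,167). I'll enlarge the crops.

Run:
```python
import cv2,numpy as np
a=cv2.imread("pics/top0.png")[110:220,310:400]; b=cv2.imread("pics/side0.png")[200:275,295:405]
a=cv2.resize(a,None,fx=5,fy=5,interpolation=cv2.INTER_CUBIC);b=cv2.resize(b,None,fx=3.2,fy=3.2,interpolation=cv2.INTER_CUBIC)
c=np.zeros((550,450+352,3),np.uint8)[:, :800];c[:,:450]=a;c[:240,450:800]=b[:240,:350]
cv2.imwrite("pics/crop0.png",c)
```

```text
(no output)
```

View pics/crop0.png

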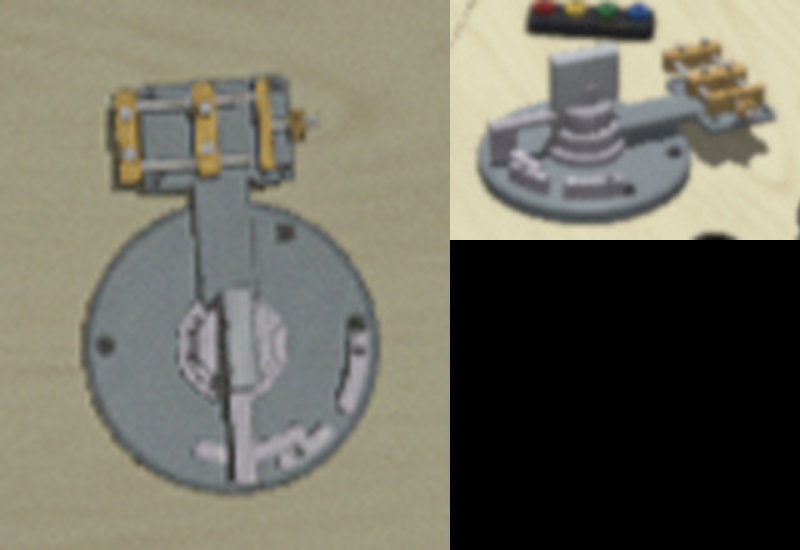

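The crop shows the foot circle centred at about (231,348), the bar top at about (238,339), and the tooth bracket pointing down. The outer segment has a gap at about (335,420), which is roughly 0.94 rad counter-clockwise. Next I'll measure these.

```bash
cat > h.py <<'E'
import cv2,numpy as np
from station import *
def ray(d,uv,z):
    u=np.atleast_2d(np.array(uv,float)); c=np.c_[u,np.ones(len(u))]@np.linalg.inv(d["mtx"]).T
    w=c@d["R"]; o=-d["R"].T@d["t"]; s=(z-o[2])/w[:,2]
    return (o+w*s[:,None])
def proj(d,X):
    c=np.atleast_2d(X)@d["R"].T+d["t"]; p=c@d["mtx"].T; return p[:,:2]/p[:,2:]
E
python3 - <<'E'
from h import *
d=get_image("top");im=d["img"]
hsv=cv2.cvtColor(im,cv2.COLOR_BGR2HSV);
b=im.astype(int); m=((b[...,2]-b[...,0])<12).astype(np.uint8)
m2=np.zeros_like(m);m2[110:220,310:400]=m[110:220,310:400]
m2[:150]=0
cs,_=cv2.findContours(m2,cv2.RETR_EXTERNAL,cv2.CHAIN_APPROX_NONE)
c=max(cs,key=cv2.contourArea)[:,0]; 
for z in(0.005,.012,):
    P=ray(d,c+0.0,z)[:,:2]
    cen=P.mean(0)
    for _ in range(20):
        r=np.linalg.norm(P-cen,axis=1);k=abs(r-.07)<.006
        Q=P[k];A=np.c_[2*Q,np.ones(len(Q))];s=np.linalg.lstsq(A,(Q**2).sum(1),rcond=None)[0];cen=s[:2]
    print("foot",z,cen,np.sqrt(s[2]+cen@cen),k.sum())
g=cv2.cvtColor(im,cv2.COLOR_BGR2GRAY)
for v in range(162,210,2): print(v,g[v,346:368])
# rectified top-down at bar top z=.085 and land z=.026, 0.4mm/px, image up=+x right=-y
out=[]
for z in(.085,.026):
    n=280;I,J=np.mgrid[:n,:n];h=.0006
    X=np.c_[(cen[0]+(n/2-I)*h).ravel(),(cen[1]-(J-n/2)*h).ravel(),np.full(n*n,z)]
    uv=proj(d,X).astype(np.float32).reshape(n,n,2)
    out.append(cv2.remap(im,uv,None,cv2.INTER_CUBIC))
    cv2.circle(out[-1],(n//2,n//2),1,(0,0,255),-1)
cv2.imwrite("pics/rect.png",cv2.resize(np.hstack(out),None,fx=1.42,fy=1.42))
# polar unwrapped brightness
for r in(.054,.057,.060,.063):
    a=np.arange(-.3,1.5,.05);X=np.c_[cen[0]-r*np.cos(a),cen[1]-r*np.sin(a),np.full(len(a),.026)]
    uv=proj(d,X).astype(np.float32)[None]
    print(r,list(zip(np.round(a,2),cv2.remap(g,uv,None,cv2.INTER_LINEAR)[0])) if r==.054 else cv2.remap(g,uv,None,cv2.INTER_LINEAR)[0])
E
```

```text
foot 0.005 [ 0.52269105 -0.14669505] 0.06855546928741187 167
foot 0.012 [ 0.52233286 -0.14629998] 0.06812123073995792 167
162 [128 125 127  80 114 125 121 121 124 124 123 122 122 123 111 117 117 121
 123 121 120 123]
164 [126 123 130  79 109 123 122 124 121 124 120 122 122 123 119 122 122 116
 122 121 122 120]
166 [127 124 127  80  84 117 125 122 124 125 113 114 109 110 117 107 117 123
 119 121 120 127]
168 [125 125 125  85  97 119 128 108 108 135 145 147 149 143 119  96 118 124
 123 122 121 121]
170 [125 123 111 125  96  96  81  64  95 137 149 153 157 153 127 126 136 131
 123 120 124 124]
172 [125 126 155 155 151 113 130  94  73 131 150 154 157 157 128 148 162 148
 147 130 122 123]
174 [137 157 136  96 109 153 166 107  54 103 148 154 157 157 132 150 164 154
 161 153 128 122]
176 [155 122  74 102 153 162 166 109  58 116 149 159 157 157 131 149 157 159
 140 147 166 129]
178 [156 143 103 111 152 160 161 106  59 111 152 161 160 155 136 131 153 161
 142 162 164 122]
180 [155 123  92 108 156 164 165 110  64 106 151 160 156 156 139 126 154 164
 138 156 166 126]
182 [158 128 111  93 124 161
[... 2308 characters left out ...]
103)), (np.float64(1.15), np.uint8(100)), (np.float64(1.2), np.uint8(99)), (np.float64(1.25), np.uint8(93)), (np.float64(1.3), np.uint8(96)), (np.float64(1.35), np.uint8(80)), (np.float64(1.4), np.uint8(83)), (np.float64(1.45), np.uint8(99))]
0.057 [124 121 121 129 130 111  64 141 161 160 142 119 127 124 123 161 149 112
 125 158 158 155 160 147 132 126 118 109 147 152 155 153 150 157 158 159]
0.06 [124 125 126 125 126 113  65 139 160 163 132 119 125 113 135 166 155 125
 126 157 165 165 170 163 136 123 126 120 161 167 161 158 162 161 164 164]
0.063 [123 123 124 124 123 118  90 128 147 155 125 120 123 125 124 136 133 138
 131 134 137 138 136 135 125 121 122 121 139 135 130 133 132 132 132 135]
```

View pics/rect.png

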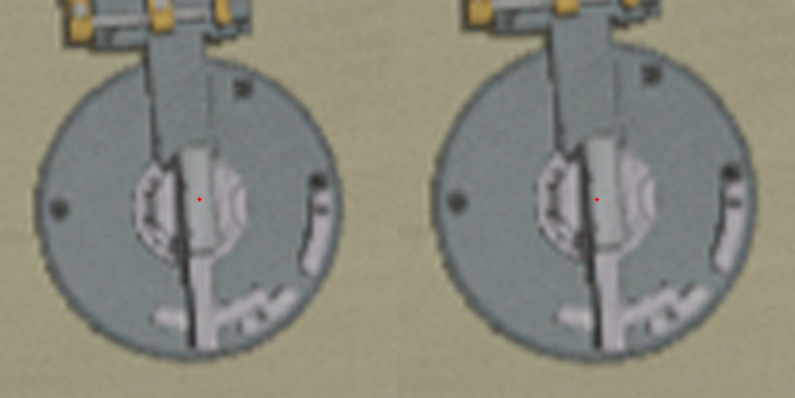

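The rectified view puts the bar top centre at the foot centre, about (0.522,-0.146). In the polar profile the notch gap runs from about 0.90 to 1.08 rad in world angle. I'll refine the bar's axis and yaw with sub-pixel edges from both views, and start moving while doing so.

Run:
```python
from h import *
d=get_image("top");g=cv2.GaussianBlur(cv2.cvtColor(d["img"],cv2.COLOR_BGR2GRAY),(1,3),0).astype(float)
def edge(row,lo,hi,sgn):
    p=np.diff(g[row,lo:hi+1])*sgn;p[p<0]=0;i=p.argmax();k=slice(max(i-1,0),i+2);return lo+.5+(np.arange(len(p))[k]@p[k])/p[k].sum()
rows=np.arange(170,187)
L=np.array([edge(r,353,357,1) for r in rows]);Rr=np.array([edge(r,357,362,-1) for r in rows])
for e in(L,Rr,(L+Rr)/2):
    f=np.polyfit(rows,e,1);P=ray(d,[[np.polyval(f,168),168],[np.polyval(f,186),186]],.085);v=P[0]-P[1]
    print("yaw",np.arctan2(v[1],v[0]),P.mean(0),"res",np.std(e-np.polyval(f,rows)))
print("wid px",(Rr-L).mean())
col=g[160:195,356:359].mean(1);print(np.round(col))
# tooth bracket right edge/left edge
rows=np.arange(190,205)
for lo,hi,s in((354,358,1),(358,363,-1)):
    e=np.array([edge(r,lo,hi,s) for r in rows]);f=np.polyfit(rows,e,1);P=ray(d,[[np.polyval(f,190),190],[np.polyval(f,204),204]],.055);v=P[0]-P[1];print("brk",np.arctan2(v[1],v[0]),P.mean(0))
# side check: project axis points
s=get_image("side")
print(proj(s,[[.5223,-.1463,.085],[.5223,-.1463,.012]]))
```

```text
yaw 0.09737607432618353 [ 0.52263147 -0.14058512  0.085     ] res 0.15178789455466374
yaw 0.047846147352102235 [ 0.52282161 -0.15043276  0.085     ] res 0.4672591670077071
yaw 0.07264072803082129 [ 0.52272655 -0.14550956  0.085     ] res 0.25906750404963186
wid px 4.454795077515013
[122. 121. 121. 122. 122. 120. 118. 126. 142. 151. 153. 154. 154. 154.
 154. 154. 155. 156. 157. 157. 157. 157. 154. 148. 147. 149. 141. 126.
 129. 149. 158. 156. 155. 152. 146.]
brk 0.10625006985628069 [ 0.47924173 -0.145694    0.055     ]
brk 0.10585390547875645 [ 0.47940943 -0.15388759  0.055     ]
[[336.87542961 216.0267275 ]
 [336.71853964 246.87429854]]
```

carry_out --pt "0 0 0.1 0 0 -0.17 -1" --pt "0 0 0.15 0.1 -0.3 -0.17 -1" --pt "0 0 0.2 0 -0.5 -0.17 -1" --pt "0 0 0.25 0 -0.6 -0.17 -1" --pt "0 0 0.25 0 -0.8 -0.17 -1"

```text
t: 0.75
tool_pos: [0.0966, 0.4155, 0.282]
tool_rot: [1.489, 2.766, -0.001]
contact_force: [0.1, -0.7, 0.5]
opening: 0.0855
grip_force: 0.0
```

carry_out --pt "0 0 0.05 -0.16 0.01 0 -1" --pt "0 0 0.1 -0.33 0.02 0 -1" --pt "0 0 0.15 -0.5 0.03 0 -1" --pt "0 0 0.2 -0.66 0.04 0 -1" --pt "0 0 0.24 -0.82 0.05 0 -1"

```text
t: 1.25
tool_pos: [0.2466, 0.2194, 0.2824]
tool_rot: [2.398, 2.029, 0.003]
contact_force: [1.3, -0.3, 0.6]
opening: 0.0853
grip_force: 0.0
```

carry_out --pt "0 0 0.05 -0.11 0.11 0 -1" --pt "0 0 0.1 -0.22 0.23 0 -1" --pt "0 0 0.15 -0.33 0.34 0 -1" --pt "0 0 0.2 -0.44 0.46 0 -1" --pt "0 0 0.24 -0.55 0.58 0 -1"

```text
t: 1.75
tool_pos: [0.3922, 0.0282, 0.2825]
tool_rot: [2.975, 1.007, 0.002]
contact_force: [1.7, 0.4, 0.0]
opening: 0.0857
grip_force: 0.0
```

```bash
cat >> h.py <<'E'
from scipy.spatial.transform import Rotation as Ro
def go(p,yaw):  # target TCP, bar yaw (tool y at yaw+pi/2-pi)
    o=get_obs();R=Ro.from_rotvec(o["tool_rot"])
    a=yaw; T=Ro.from_matrix(np.array([[-np.cos(a+np.pi),-np.cos(a+np.pi/2),0],[-np.sin(a+np.pi),-np.sin(a+np.pi/2),0],[0,0,-1]]).reshape(3,3))
    print("shift",np.round(R.inv().apply(np.array(p)-o["tool_pos"])/.3,4),"turn",np.round((R.inv()*T).as_rotvec()/np.pi,4),"det",np.linalg.det(T.as_matrix()))
    print("t",round(o["t"],2),"pos",np.round(o["tool_pos"],4),"F",np.round(o["contact_force"],1),"tq",np.round(o["wrist_torque"],2),"grip",o["grip_force"],"yaw",round(np.arctan2(*R.as_matrix()[[1,0],0]),4),"tilt",np.round(R.as_matrix()[:2,2],4),"q",np.round(o["q"],2),"open",round(o["opening"],4))
E
python3 -c "
from h import *
go((.5225,-.146,.2),.10)"
```

```text
shift [-0.0079  0.725   0.2756] turn [ 1.000e-04 -5.000e-04  1.759e-01] det 0.9999999999999996
t 1.75 pos [0.3922 0.0282 0.2825] F [1.7 0.4 0. ] tq [ 0.01 -0.02  0.05] grip 0.0 yaw 0.6526 tilt [0.0015 0.0001] q [-0.12 -0.57  2.04  0.    1.67  0.8 ] open 0.0857
```

carry_out --pt "0 0 0.05 0 0.15 0.05 -1" --pt "0 0 0.1 0 0.3 0.12 -1" --pt "0 0 0.14 0 0.45 0.18 -1" --pt "0 0 0.176 -0.004 0.6 0.24 -1" --pt "0 0 0.176 -0.008 0.725 0.2756 -1"

```text
t: 2.25
tool_pos: [0.523, -0.1448, 0.1974]
tool_rot: [-3.136, -0.163, 0.003]
contact_force: [-0.6, 0.7, -0.1]
opening: 0.085
grip_force: 0.0
```

Run:
```python
from h import *
go((.5225,-.146,.12),.10)
s=get_image("side");t=get_image("top")
cv2.imwrite("pics/a.png",np.vstack([cv2.resize(s["img"][120:280,230:430],None,fx=2.0,fy=2.0),cv2.resize(t["img"][90:230,270:470],None,fx=2.,fy=2.)]))
```

```text
shift [-0.0015  0.0041  0.2581] turn [-0.0004  0.0007  0.0012] det 0.9999999999999996
t 2.25 pos [ 0.523  -0.1448  0.1974] F [-0.6  0.7 -0.1] tq [-0.02 -0.01  0.01] grip 0.0 yaw 0.1039 tilt [-0.0022  0.0009] q [-0.41 -0.12  1.84 -0.    1.43  1.06] open 0.085
```

View pics/a.png

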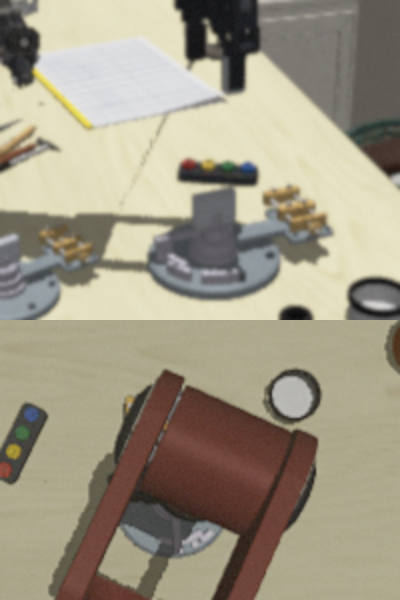

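The gripper (218,70 in the crop) stands right over the bar (214,210). The stand, tin and loupe are clear, so I'll descend.

carry_out --pt "0 0 0 -0.0015 0.004 0.12 -1" --pt "0 0 0 -0.0015 0.004 0.24 -1" --pt "0 0 0 -0.0015 0.004 0.34 -1" --pt "0 0 0 -0.0015 0.004 0.42 -1" --pt "0 0 0 -0.0015 0.004 0.455 -1"

```text
t: 2.85
tool_pos: [0.5206, -0.143, 0.0605]
tool_rot: [-3.135, -0.168, 0.006]
contact_force: [-0.0, 0.6, 0.2]
opening: 0.0852
grip_force: 0.0
```

Run:
```python
from h import *
go((.5225,-.146,.056),.10)
s=get_image("side")
cv2.imwrite("pics/b.png",cv2.resize(s["img"][170:270,260:420],None,fx=4.0,fy=4.0,interpolation=cv2.INTER_CUBIC))
```

```text
shift [0.0054 0.0105 0.015 ] turn [-0.0007  0.0012  0.0023] det 0.9999999999999996
t 2.85 pos [ 0.5206 -0.143   0.0605] F [-0.   0.6  0.2] tq [-0.08  0.03  0.03] grip 0.0 yaw 0.1073 tilt [-0.004   0.0018] q [-0.41  0.02  1.94  0.    1.18  1.06] open 0.0852
```

View pics/b.png

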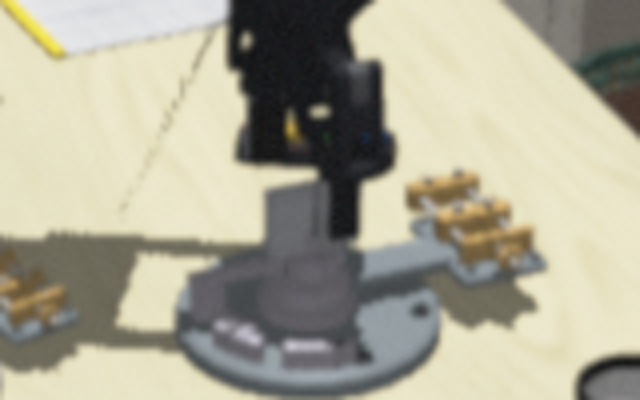

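The open near finger's tip shows at about (345,238) in the crop, beside the bar (297,185–255). I'll check that against its projection.

Run:
```python
from h import *
s=get_image("side");o=get_obs();R=Ro.from_rotvec(o["tool_rot"]).as_matrix();p=np.array(o["tool_pos"])
f=lambda X:np.round((proj(s,X)-[260,170])*4,0).tolist()
y=R[:,1];z=R[:,2];x=R[:,0]
print("tips",[f(p+k*y*.05-z*.013+j*x*.011) for k in(1,-1) for j in(-1,1)])
b=np.array([np.cos(.1),np.sin(.1),0])
for cx in [(.5225,-.146)]:
    c=np.array([*cx,.085]);n=np.array([-b[1],b[0],0])
    print("bar top corners",[f(c+i*.023*b+j*.007*n) for i in(-1,1) for j in(-1,1)], "ringtop",f(c-[0,0,.036]))
im=cv2.imread("pics/b.png",0)
print("row190",im[190,250:370:4]);print("row215",im[215,250:370:4])
```

```text
tips [[[324.0, 249.0]], [[365.0, 241.0]], [[247.0, 161.0]], [[286.0, 154.0]]]
bar top corners [[[271.0, 198.0]], [[260.0, 186.0]], [[355.0, 182.0]], [[344.0, 170.0]]] ringtop [[307.0, 246.0]]
row190 [227 226 220 199 161 137 122 114 109 105 103 100  97  99  97  96  88  87
  92  84  54  30  29  28  26  25  36  88 169 219]
row215 [229 227 221 192 135 104 104 105 105 105 105 104 105 104 104  96  82  83
  91  79  50  29  26  24  25  29  40 105 186 221]
```

The projection agrees with what the picture shows: the bar is where predicted and the fingers straddle it. I'll correct the position, then close gently.

carry_out --pt "0 0 0.002 0.005 0.01 0.015 -1" --pt "0 0 0.002 0.005 0.01 0.015 -1" --pt "0 0 0.002 0.005 0.01 0.015 -1"

```text
t: 3.25
tool_pos: [0.5252, -0.1475, 0.06]
tool_rot: [3.137, 0.158, 0.003]
contact_force: [0.7, 0.4, 0.1]
opening: 0.0855
grip_force: 0.0
```

carry_out --pt "0 0 0 0 0 0 0.3" --pt "0 0 0 0 0 0 0.5" --pt "0 0 0 0 0 0 1" --pt "0 0 0 0 0 0 1" --pt "0 0 0 0 0 0 1" --force 30

```text
t: 3.75
tool_pos: [0.5242, -0.1468, 0.0587]
tool_rot: [-3.137, -0.158, 0.0]
contact_force: [-1.3, 4.3, 7.5]
opening: 0.0135
grip_force: 33.3
```

carry_out --pt "0 0 0 0 0 0 1" --pt "0 0 0 0 0 0 1" --pt "0 0 0 0 0 0 1"

```text
t: 4.05
tool_pos: [0.5242, -0.1467, 0.0587]
tool_rot: [-3.137, -0.158, 0.0]
contact_force: [-0.6, 2.5, 2.6]
opening: 0.0129
grip_force: 32.6
```

```bash
python3 -c "
from h import *
go((.5225,-.146,.056),.10)"
```

```text
shift [-0.0055 -0.003   0.009 ] turn [-0.0002  0.0001  0.0002] det 0.9999999999999996
t 4.05 pos [ 0.5242 -0.1467  0.0587] F [-0.6  2.5  2.6] tq [0.4  0.21 0.04] grip 32.55368113517761 yaw 0.1006 tilt [-0.0002  0.0006] q [-0.41  0.04  1.94  0.    1.17  1.06] open 0.0129
```

The bar is gripped at about 13 mm opening with small forces. Now I'll lift gently and read the force.

carry_out --pt "0 0 0 0 0 -0.007 1" --pt "0 0 0 0 0 -0.014 1" --pt "0 0 0 0 0 -0.02 1" --pt "0 0 0 0 0 -0.02 1" --force 40

```text
t: 4.45
tool_pos: [0.5241, -0.1467, 0.0639]
tool_rot: [-3.137, -0.158, 0.0]
contact_force: [5.3, 1.2, -7.8]
opening: 0.0133
grip_force: 39.1
```

carry_out --pt "0 0 0 0 0 -0.007 1" --pt "0 0 0 0 0 -0.014 1" --pt "0 0 0 0 0 -0.014 1" --pt "0 0 0 0 0 -0.014 1"

```text
t: 4.85
tool_pos: [0.5241, -0.1467, 0.0681]
tool_rot: [-3.137, -0.158, 0.0]
contact_force: [5.1, 2.5, -10.8]
opening: 0.0132
grip_force: 39.0
```

Run:
```python
from h import *
go((.5225,-.146,.07),.10)
s=get_image("side")
cv2.imwrite("pics/c.png",cv2.resize(s["img"][170:270,260:420],None,fx=4.0,fy=4.0,interpolation=cv2.INTER_CUBIC))
```

```text
shift [-0.005  -0.003  -0.0064] turn [-0.0002  0.      0.0002] det 0.9999999999999996
t 4.85 pos [ 0.5241 -0.1467  0.0681] F [  5.1   2.5 -10.8] tq [ 0.28 -0.83 -0.  ] grip 39.010507464408875 yaw 0.1005 tilt [-0.0001  0.0006] q [-0.41  0.02  1.93  0.    1.19  1.06] open 0.0132
```

View pics/c.png

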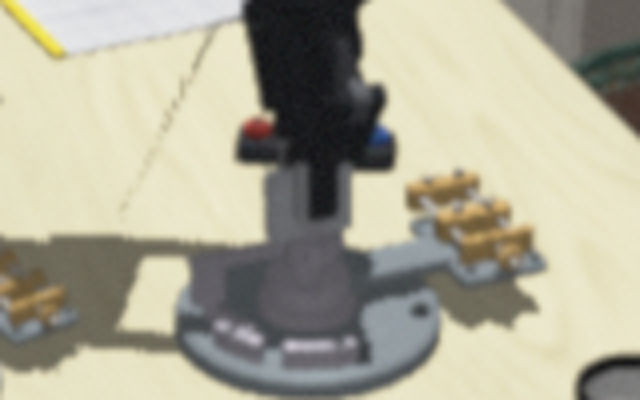

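The ring is up about 9.4 mm and the force matches the spring plus the ring's weight, so the tooth is clear. I'll swing counter-clockwise in stages and watch the forces.

carry_out --pt "0 0 -0.01 0 0 0 1" --pt "0 0 -0.025 0 0 0 1" --pt "0 0 -0.04 0 0 0 1" --pt "0 0 -0.055 0 0 0 1" --pt "0 0 -0.06 0 0 0 1"

```text
t: 5.4
tool_pos: [0.5241, -0.1466, 0.068]
tool_rot: [-3.108, -0.454, 0.0]
contact_force: [4.8, 3.7, -10.2]
opening: 0.0132
grip_force: 39.1
```

```bash
python3 -c "
from h import *
go((.5225,-.146,.07),.10)"
```

```text
shift [-0.0044 -0.0033 -0.0067] turn [-0.0003  0.      0.0605] det 0.9999999999999996
t 5.4 pos [ 0.5241 -0.1466  0.068 ] F [  4.8   3.7 -10.2] tq [ 0.38 -0.92 -0.05] grip 39.06254768371582 yaw 0.2901 tilt [-0.0002  0.001 ] q [-0.41  0.02  1.93  0.    1.19  0.87] open 0.0132
```

carry_out --pt "0 0 -0.03 0 0 0 1" --pt "0 0 -0.06 0 0 0 1" --pt "0 0 -0.09 0 0 0 1" --pt "0 0 -0.12 0 0 0 1" --pt "0 0 -0.13 0 0 0 1"

```text
t: 5.9
tool_pos: [0.5239, -0.1463, 0.0678]
tool_rot: [-2.95, -1.076, 0.0]
contact_force: [5.3, 2.5, -10.2]
opening: 0.0134
grip_force: 39.1
```

carry_out --pt "0 0 0 0 0 0 1" --pt "0 0 0 0 0 0 1"

```text
t: 6.1
tool_pos: [0.5239, -0.1463, 0.0678]
tool_rot: [-2.951, -1.073, 0.0]
contact_force: [4.5, 3.7, -9.9]
opening: 0.013
grip_force: 39.1
```

```bash
python3 -c "
from h import *
go((.5225,-.146,.0658),.10)"
```

```text
shift [-0.003  -0.0036  0.0068] turn [-0.0006 -0.      0.1902] det 0.9999999999999996
t 6.1 pos [ 0.5239 -0.1463  0.0678] F [ 4.5  3.7 -9.9] tq [ 0.46 -0.85 -0.01] grip 39.09979999065399 yaw 0.6975 tilt [-0.0006  0.0016] q [-0.41  0.02  1.93  0.    1.19  0.46] open 0.013
```

Joint is now about 0.60. I'll lower softly onto the land.

carry_out --pt "0 0 0 0 0 0.003 1" --pt "0 0 0 0 0 0.006 1" --pt "0 0 0 0 0 0.006 1"

```text
t: 6.4
tool_pos: [0.5239, -0.1463, 0.066]
tool_rot: [-2.951, -1.073, 0.0]
contact_force: [5.2, 2.9, -9.6]
opening: 0.0129
grip_force: 39.1
```

carry_out --pt "0 0 0 0 0 0.001 1" --pt "0 0 0 0 0 0.001 1"

```text
t: 6.6
tool_pos: [0.5239, -0.1463, 0.0658]
tool_rot: [-2.951, -1.073, 0.0]
contact_force: [4.5, 3.4, -9.9]
opening: 0.0128
grip_force: 39.1
```

carry_out --pt "0 0 0 0 0 0.001 1" --pt "0 0 0 0 0 0.001 1"

```text
t: 6.8
tool_pos: [0.5239, -0.1463, 0.0657]
tool_rot: [-2.951, -1.073, 0.0]
contact_force: [4.8, 3.7, -7.5]
opening: 0.0133
grip_force: 39.4
```

Land contact at z 0.0657, which is a lift of 7.0 mm as it should be. A little lower, then feel along.

carry_out --pt "0 0 0 0 0 0.001 1" --pt "0 0 0 0 0 0.001 1"

```text
t: 7.0
tool_pos: [0.5239, -0.1463, 0.0657]
tool_rot: [-2.951, -1.073, 0.0]
contact_force: [2.5, 3.8, -7.4]
opening: 0.0131
grip_force: 39.5
```

carry_out --pt "0 0 0 0 0 0.001 1" --pt "0 0 0 0 0 0.001 1"

```text
t: 7.2
tool_pos: [0.524, -0.1463, 0.0656]
tool_rot: [-2.951, -1.073, 0.0]
contact_force: [2.6, 4.8, -5.5]
opening: 0.0133
grip_force: 39.7
```

carry_out --pt "0 0 -0.01 0 0 0 1" --pt "0 0 -0.02 0 0 0 1" --pt "0 0 -0.03 0 0 0 1" --pt "0 0 -0.03 0 0 0 1"

```text
t: 7.6
tool_pos: [0.5239, -0.1462, 0.0656]
tool_rot: [-2.896, -1.211, 0.0]
contact_force: [3.5, 4.5, -3.7]
opening: 0.0135
grip_force: 39.7
```

```bash
python3 -c "
from h import *
go((.5225,-.146,.0658),.10)"
```

```text
shift [-0.0028 -0.0038 -0.0007] turn [-0.0007  0.      0.2203] det 0.9999999999999996
t 7.6 pos [ 0.5239 -0.1462  0.0656] F [ 3.5  4.5 -3.7] tq [ 0.61 -0.48  0.07] grip 39.73930299282074 yaw 0.7922 tilt [-0.0011  0.0019] q [-0.41  0.03  1.93  0.    1.18  0.37] open 0.0135
```

carry_out --pt "0 0 -0.01 0 0 0.001 1" --pt "0 0 -0.01 0 0 0.001 1"

```text
t: 7.8
tool_pos: [0.5239, -0.1462, 0.0655]
tool_rot: [-2.877, -1.256, 0.0]
contact_force: [1.7, 5.6, -4.1]
opening: 0.0133
grip_force: 39.9
```

carry_out --pt "0 0 -0.01 0 0 0.001 1" --pt "0 0 -0.01 0 0 0.001 1"

```text
t: 8.0
tool_pos: [0.5239, -0.1461, 0.0653]
tool_rot: [-2.857, -1.302, 0.0]
contact_force: [1.6, 5.7, -3.1]
opening: 0.0132
grip_force: 40.1
```

carry_out --pt "0 0 -0.01 0 0 0 1" --pt "0 0 -0.01 0 0 0 1"

```text
t: 8.2
tool_pos: [0.5239, -0.1461, 0.0654]
tool_rot: [-2.836, -1.346, 0.0]
contact_force: [1.1, 5.2, -2.4]
opening: 0.0133
grip_force: 40.1
```

carry_out --pt "0 0 -0.01 0 0 0 1" --pt "0 0 -0.01 0 0 0 1"

```text
t: 8.4
tool_pos: [0.5239, -0.1462, 0.065]
tool_rot: [-2.814, -1.392, 0.0]
contact_force: [1.8, 5.6, -5.3]
opening: 0.0131
grip_force: 39.9
```

carry_out --pt "0 0 -0.008 0 0 0 1" --pt "0 0 -0.008 0 0 0 1"

```text
t: 8.6
tool_pos: [0.5237, -0.1461, 0.0644]
tool_rot: [-2.797, -1.426, 0.0]
contact_force: [3.6, 4.6, -7.9]
opening: 0.0136
grip_force: 39.3
```

```bash
python3 -c "
from h import *
go((.5225,-.146,.0658),.10)"
```

```text
shift [-0.0021 -0.0035 -0.0047] turn [-0.0007 -0.      0.2683] det 0.9999999999999996
t 8.6 pos [ 0.5237 -0.1461  0.0644] F [ 3.6  4.6 -7.9] tq [ 0.51 -0.71  0.04] grip 39.302857518196106 yaw 0.943 tilt [-0.0011  0.002 ] q [-0.41  0.03  1.93  0.    1.18  0.22] open 0.0136
```

Force rises and z drops, so the tooth is entering the notch at 0.82–0.84. Its centre should be about 0.87. I'll move on a little, then lower gently.

carry_out --pt "0 0 -0.004 0 0 0 1" --pt "0 0 -0.008 0 0 0 1" --pt "0 0 -0.008 0 0 0 1"

```text
t: 8.9
tool_pos: [0.5237, -0.1461, 0.0643]
tool_rot: [-2.779, -1.461, 0.0]
contact_force: [4.3, 4.2, -8.9]
opening: 0.0131
grip_force: 39.3
```

carry_out --pt "0 0 0 0 0 0.002 1" --pt "0 0 0 0 0 0.003 1" --pt "0 0 0 0 0 0.003 1"

```text
t: 9.2
tool_pos: [0.5237, -0.1461, 0.0634]
tool_rot: [-2.779, -1.46, 0.0]
contact_force: [3.4, 4.6, -9.3]
opening: 0.0133
grip_force: 39.3
```

```bash
python3 -c "
from h import *
go((.5225,-.146,.0658),.10)"
```

```text
shift [-0.002  -0.0036 -0.008 ] turn [-0.0007 -0.      0.2762] det 0.9999999999999996
t 9.2 pos [ 0.5237 -0.1461  0.0634] F [ 3.4  4.6 -9.3] tq [ 0.53 -0.76  0.02] grip 39.302945137023926 yaw 0.9677 tilt [-0.0011  0.002 ] q [-0.41  0.03  1.93  0.    1.18  0.19] open 0.0133
```

The tooth is in and falling freely under spring load, with almost no torque. I'll lower it the rest of the way slowly.

carry_out --pt "0 0 0 0 0 0.003 1" --pt "0 0 0 0 0 0.006 1" --pt "0 0 0 0 0 0.009 1" --pt "0 0 0 0 0 0.012 1" --pt "0 0 0 0 0 0.012 1"

```text
t: 9.7
tool_pos: [0.5237, -0.1461, 0.0599]
tool_rot: [-2.779, -1.46, 0.0]
contact_force: [3.2, 4.8, -8.0]
opening: 0.0134
grip_force: 39.4
```

```bash
python3 -c "
from h import *
go((.5225,-.146,.0587),.10)"
```

```text
shift [-0.0021 -0.0036  0.0039] turn [-0.0008  0.      0.2762] det 0.9999999999999996
t 9.7 pos [ 0.5237 -0.1461  0.0599] F [ 3.2  4.8 -8. ] tq [ 0.6  -0.61  0.03] grip 39.371867179870605 yaw 0.9677 tilt [-0.0012  0.002 ] q [-0.41  0.03  1.94  0.    1.17  0.19] open 0.0134
```

carry_out --pt "0 0 0 0 0 0.002 1" --pt "0 0 0 0 0 0.003 1" --pt "0 0 0 0 0 0.003 1"

```text
t: 10.0
tool_pos: [0.5237, -0.1461, 0.0591]
tool_rot: [-2.779, -1.46, 0.0]
contact_force: [2.9, 4.4, -7.5]
opening: 0.013
grip_force: 39.5
```

carry_out --pt "0 0 0 0 0 0.001 1" --pt "0 0 0 0 0 0.002 1" --pt "0 0 0 0 0 0.002 1"

```text
t: 10.3
tool_pos: [0.5237, -0.1461, 0.0588]
tool_rot: [-2.779, -1.46, 0.0]
contact_force: [2.4, 5.7, -6.0]
opening: 0.0132
grip_force: 39.7
```

```bash
python3 -c "
from h import *
go((.5225,-.146,.0587),.10)"
```

```text
shift [-0.0021 -0.0036  0.0002] turn [-8.000e-04  1.000e-04  2.762e-01] det 0.9999999999999996
t 10.3 pos [ 0.5237 -0.1461  0.0588] F [ 2.4  5.7 -6. ] tq [ 0.62 -0.49  0.07] grip 39.66258466243744 yaw 0.9677 tilt [-0.0014  0.0021] q [-0.41  0.03  1.94  0.    1.17  0.19] open 0.0132
```

Contact at home: z is 0.0588, as at the start, and the load is easing. I'll relieve the rest and then open.

carry_out --pt "0 0 0 0 0 0.0015 1" --pt "0 0 0 0 0 0.003 1" --pt "0 0 0 0 0 0.003 1"

```text
t: 10.6
tool_pos: [0.5238, -0.1461, 0.0587]
tool_rot: [-2.779, -1.46, 0.001]
contact_force: [0.9, 5.0, -0.5]
opening: 0.0138
grip_force: 40.3
```

carry_out --pt "0 0 0 0 0 0 0.6" --pt "0 0 0 0 0 0 0.4" --pt "0 0 0 0 0 0 0" --pt "0 0 0 0 0 0 0" --pt "0 0 0 0 0 0 0"

```text
t: 11.1
tool_pos: [0.5244, -0.1473, 0.0586]
tool_rot: [2.781, 1.461, 0.0]
contact_force: [0.3, -0.6, -0.6]
opening: 0.0424
grip_force: 0.0
```

carry_out --pt "0 0 0 0 0 -0.03 0" --pt "0 0 0 0 0 -0.1 0" --pt "0 0 0 0 0 -0.2 0" --pt "0 0 0 0 0 -0.33 0" --pt "0 0 0 0 0 -0.4 0"

```text
t: 11.6
tool_pos: [0.5256, -0.1477, 0.1828]
tool_rot: [2.777, 1.46, 0.005]
contact_force: [0.8, 0.5, 0.1]
opening: 0.0425
grip_force: 0.0
```

Run:
```python
from h import *
go((.5225,-.146,.0587),.10)
s=get_image("side");t=get_image("top")
cv2.imwrite("pics/d.png",np.vstack([cv2.resize(s["img"][170:270,260:420],None,fx=3.0,fy=3.0,interpolation=cv2.INTER_CUBIC),cv2.resize(t["img"][110:210,260:420],None,fx=3.,fy=3.)])[:600])
```

```text
shift [-0.0017 -0.0139  0.4134] turn [ 0.0014 -0.001   0.2762] det 0.9999999999999996
t 11.6 pos [ 0.5256 -0.1477  0.1828] F [0.8 0.5 0.1] tq [-0.01 -0.04  0.  ] grip 0.0 yaw 0.9677 tilt [ 0.0048 -0.0022] q [-0.41 -0.1   1.85 -0.    1.39  0.19] open 0.0425
```

View pics/d.png

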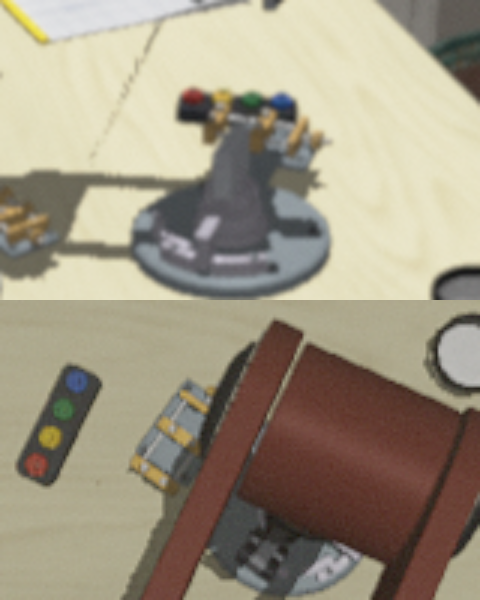

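The holder is round at about (170,435) in the crop and the oil stand stands apart from it, unmoved, at (60,425). The ring bottomed at its start height, the gripper is clear, and nothing is being touched.

```bash
python3 -c "
from station import *
print(finish_job())"
```

```text
the job is handed in; nothing more can be done
None
```

The holder is at the oiling position: the tooth dropped fully home in the next notch at about 0.87 rad, the ring is let go, the oil stand, tin and loupe were left alone, and the job was handed in at about 12 s (no verdict came back).

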